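# Start the clamp bolt in the threaded boss

### The arm

A 6-joint arm with a two-finger parallel gripper is mounted at the origin on a cart in front of the work surface, level with it; the furniture and walls round the work are solid. World frame = base frame: x ahead of the robot, y to its left, z up, the work surface at z = 0. Lengths are in m, angles in rad, forces in N, time in s.
With the tool pointing down it reaches from about 0.375 to 0.9 m from the base axis. Payload 3.1 kg.
Tool frame: the origin (TCP) lies midway between the tips of the shut fingers; the grasp point (between the pads) lies manip.grip_depth behind it (manip.grip_depth is the distance from the TCP to the grasp point, in m); z points along the fingers, y is the direction in which the jaws open and shut (so a half turn about z gives the same grasp; the last joint's range is limited). The gripper opens to 85 mm and grips with 20 to 120 N. Pads are 22 mm wide; open, the fingers measure 114 mm over their backs; the gripper's body (76 mm by 85 mm) begins 54 mm behind the grasp point. The pads swing forward as they close: fully open they stand 13 mm farther back than shut.
Start: joints at [0.94, 0.527, 1.433, -0, 1.181, -0.178], TCP at [0.273, 0.562, 0.194] pointing down, gripper open.
Joint ranges: [-3.08, 3.08], [-0.75, 2.2], [0.22, 2.44], [-1.43, 4.57], [0, 2.65], [-2.85, 2.85]. Speed limits (rad/s): [2.79, 2.79, 3.14, 3.14, 3.14, 3.14].

### API

Orientations are given as a unit quaternion [x, y, z, w].
In Python, from station import manip, vision gives the robot as it stands.
- The arm moves only by the shell command python3 -m crank 'ROWS' [FORCE]. ROWS is JSON, a list of rows, each an object with "grip": the closure, from 0 (fully open) to 1 (shut); "offset": the shift along the tool's x, y, z in mm, a list of three; "angular": the turn, a rotation vector about the tool's x, y, z in degrees, a list of three. A call has 1 to 10 rows; each row is the pose to reach, as a shift and turn from the pose commanded when the call began, along the tool's axes at that moment; what a row does not reach only later rows make up. A row lasts 1/10 s, in which the tool goes at most 50 mm and 8.59 degrees, less where a joint would pass 70% of its speed; a pose out of reach is approached as far as the arm can. A call with a gripper value outside its range is refused whole. The fingers move at their own pace and stop on an object; FORCE is the grip in N (left out, the last holds). Time passes only in rows, so rows that repeat a pose let the fingers close. It gives the time, the measured TCP pose, the force and the opening at its end, in the units of the state.
- manip.sense(): the state, without advancing time (a new reading comes with each control period).
- vision.snapshot(name): name is "scene" or "top" or "wrist"; returns a dict with "pixels" (420x560x3 uint8, red, green, blue), "intrinsics" (3x3 intrinsics, pixels), "R" (3x3) and "t" (3): a world point X has camera coordinates R X + t. Camera axes: x right, y down, z forward; pixel columns grow to the right and rows downward; lengths in m; the calibration is good to about 2 mm. A picture is of the moment at which its call begins. There is no depth.
- manip.sign_off(): hands the job in, once; it reports no verdict.
The state is a dict: "t": time; "q": joint angles; "qd": joint speeds; "tau": joint torques, N m; "tcp_pos": TCP position; "tool_rot": TCP orientation; "force": force on the tool from outside, world axes, zero at the start; "ft_torque": the same for the moment, N m; "finger_gap": opening from 0.0 (shut) to 1.0 (fully open).
Only numpy, scipy, OpenCV 4.12 (cv2) and the standard library are available. Lean on these libraries where they do the work, as an engineer would, in place of code of your own. Each camera call takes 0.05 s, during which the arm holds its last target.

### The job

Three coarse-thread bolts stand head up in the wooden block: take the one whose thread fits the boss on the fixture plate (the middle size), stand it in the boss, and turn it backward (anticlockwise seen from above) until it drops off the start of the thread. Then turn it forward (clockwise) one full turn and finish while still gripping its head, the bolt upright and started by about one turn. Leave the other two bolts standing in the block.

Things in the scene. Friction and masses are not known exactly. Their poses are not given: they have to be found in the camera images.
- clamp_bolt: The middle of three steel hex bolts, the only one that fits: 85 mm long, head up, about 0.2 kg, right-hand thread 24 mm across, lead 9 mm a turn. Origin: centre of the lower end; z up the axis, towards the head. From the origin up: plain point 16 mm thick 0 to 14 mm, thread 14 to 43 mm, plain 16 mm neck, head 63 to 84 mm.
- clamp_bolt_head (a point): Middle of the clamp bolt's head, on its axis, 73.5 mm above its lower end. Hex, 21 mm high, 32 mm across flats, 37 mm across corners; flats face the bolt's +x axis and every 60 degrees from there. A dark groove on the head's top and side lies at +x, above the lower end of the thread.
- clamp_bolt_mark (a point): Point beside the lower end of the clamp bolt's thread: on its +x side, 15 mm off the axis and 16 mm above the bolt's lower end.
- thin_bolt: Wrong bolt, too small: thread 18 mm, point 12 mm, head 26 mm across flats; otherwise built as the clamp bolt. Origin at the centre of its lower end, z up.
- thick_bolt: Wrong bolt, too big: thread 30 mm, head 38 mm across flats; otherwise built as the clamp bolt. Origin at the centre of its lower end, z up.
- bolt_block: Fixed wooden block 70 x 280 x 40 mm, origin at the centre of its underside, z up. Along its y axis, at -100, 0 and +100 mm, three holes 18 mm wide and 14 mm deep, in which the bolts stand on their points, threads in view; which bolt stands where varies.
- boss_plate: Fixed grey plate 130 x 130 x 12 mm with an upright dark round boss 46 mm across in its middle, its top 70 mm above the bench; four ribs (to 36 mm) run out to screws in the corners. Origin: centre of the underside, z up. The boss has a 25.6 mm bore with one single turn of internal thread (18 mm inside, right-hand, lead 9 mm).
- boss_mouth (a point): Centre of the boss's mouth, 70 mm above the bench, on the bore's axis. A bolt stood in the bore rests on the thread's ramp: its lower end is 33 mm above the bench when its thread end is just anticlockwise of the boss's groove, and rises evenly with anticlockwise turning to 42 mm a whole turn on.
- boss_start (a point): Pale groove on the boss's rim, 18 mm from the axis on the plate's +x side: the boss's thread begins (upper end) below it. When the bolt's thread end is turned anticlockwise past it, the bolt, if free to fall or pressed lightly, drops 9 mm, to 33 mm; about 0.3 rad past, the drop is sure.
- boss_floor (a point): Centre of the bore's floor, 16 mm above the bench. From the dropped place, clockwise turning takes the bolt under the boss's thread and down 9 mm a turn: lower end 24 mm above the bench one turn on. Axial play 2 mm. Friction keeps the bolt where it is when let go.
Mind the look-alikes: they are no part of the job. Leave any blue or red look-alike of the clamp_bolt alone.

How it is judged:
On the way, in this order (a step that is already met when the one before it is completed fails the run):
1. the right bolt stands upright on the boss's thread, its thread start in the last quarter turn before the boss's thread start (horizontal distance between clamp_bolt and boss_mouth below 0.004 m and angle between clamp_bolt's own z axis and vertical below 0.15 rad and z of clamp_bolt in the frame of boss_plate between 0.0375 and 0.045 m and x of clamp_bolt_mark in the frame of boss_plate above 0 m and y of clamp_bolt_mark in the frame of boss_plate below 0.002 m and contact force between clamp_bolt and boss_plate above 0.2 N), for 0.1 s.
2. turned back past the thread start, it has dropped (horizontal distance between clamp_bolt and boss_mouth below 0.004 m and angle between clamp_bolt's own z axis and vertical below 0.15 rad and z of clamp_bolt in the frame of boss_plate between 0.0305 and 0.0365 m and y of clamp_bolt_mark in the frame of boss_plate above 0 m), for 0.1 s.
At the end, for the whole second after the job is handed in: The clamp bolt is screwed in by about one turn (its lower end 19 to 28 mm above the bench; 24 mm is one turn from the drop), within 3 mm of the boss's axis and 0.1 rad of upright, still, and the fingers grip it with more than 2 N; the other two bolts stand in the block within 15 mm of their start (z of clamp_bolt in the frame of boss_plate between 0.019 and 0.028 m and horizontal distance between clamp_bolt and boss_mouth below 0.003 m and angle between clamp_bolt's own z axis and vertical below 0.1 rad and contact force between the fingers and clamp_bolt above 2 N and linear speed of clamp_bolt below 0.02 m/s and distance of each of thin_bolt, thick_bolt from where it was at the start of the episode below 0.015 m and angle between each of thin_bolt, thick_bolt's own z axis and vertical below 0.2 rad); the arm keeps its last pose, push and grip.
It also fails if it takes over 72 s, if anything falls off the work surface, if the arm or the gripper's body presses on something with over 40 N, if the wrist force passes 120 N, or if a joint passes its speed limit or range.

## Working session

There is one attempt and no reset: what is moved stays moved. The work goes in short steps, Python scripts to look and compute and a shell command to move; the robot and the scene stay as the last step left them, time stands still between calls to the robot, and variables do not carry over. Pictures are saved under pics/ and viewed, and the job is handed in when it is done.

```bash
mkdir -p pics; ls
cat > h.py <<'E'
import numpy as np, cv2
from station import manip, vision
def snap(n,f):
    s=vision.snapshot(n); cv2.imwrite('pics/'+f+'.png',cv2.cvtColor(s['pixels'],cv2.COLOR_RGB2BGR)); np.savez('pics/'+f+'.npz',**{k:np.array(v) for k,v in s.items()}); return s
def ld(f): return dict(np.load('pics/'+f+'.npz'))
def ray(s,u,v,z):
    K,R,t=s['intrinsics'],s['R'],s['t']; c=-R.T@t; d=R.T@np.linalg.solve(K,[u,v,1]); return c+d*(z-c[2])/d[2]
def proj(s,X):
    p=s['intrinsics']@(s['R']@np.array(X)+s['t']); return p[:2]/p[2]
E
python3 - <<'E'
from h import *
for n in['scene','top','wrist']: snap(n,n+'0')
print(manip.sense(),manip.grip_depth)
for n in['scene','top','wrist']:
  s=ld(n+'0');print(n,-s['R'].T@s['t'],s['intrinsics'][0,0],s['R'].round(3).tolist())
E
```

```text
pics
{'t': 0.15, 'q': array([ 9.39506298e-01,  5.28301075e-01,  1.43364769e+00,  2.13333528e-05,
        1.18141958e+00, -1.78516154e-01]), 'qd': array([ 0.00137025, -0.00194919, -0.00589814,  0.00051239,  0.00010891,
        0.00135911]), 'tau': array([ 1.09857654e-03, -4.42742622e+01, -1.78276348e+01, -1.91111376e-04,
        5.62790665e-03, -6.41049240e-06]), 'tcp_pos': array([0.27300599, 0.56150926, 0.19331609]), 'tool_rot': array([ 2.24461992e-01,  9.74482440e-01, -8.12169934e-04, -3.58816149e-04]), 'force': array([-0.92941803, -0.35657577,  0.08902949]), 'ft_torque': array([ 0.04293737, -0.02907841, -0.01672617]), 'finger_gap': 0.9968254181735825} 0.0187
scene [-0.0950257  -0.36711538  0.68644243] 505.1449224123177 [[0.525, -0.851, -0.019], [-0.522, -0.304, -0.796], [0.672, 0.428, -0.604]]
top [0.33236016 0.0642248  1.26639118] 491.7217135897421 [[-0.037, -0.999, -0.005], [-0.975, 0.037, -0.219], [0.219, -0.003, -0.976]]
wrist [0.20292836 0.59525835 0.37325138] 354.17928389296685 [[0.438, 0.899, -0.002], [0.857, -0.417, 0.302], [0.271, -0.134, -0.953]]
```

View pics/scene0.png

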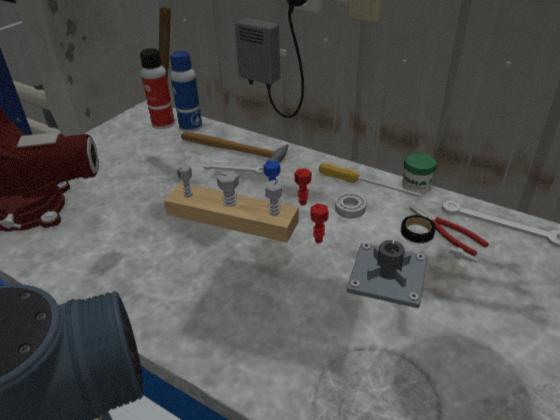

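View pics/top0.png

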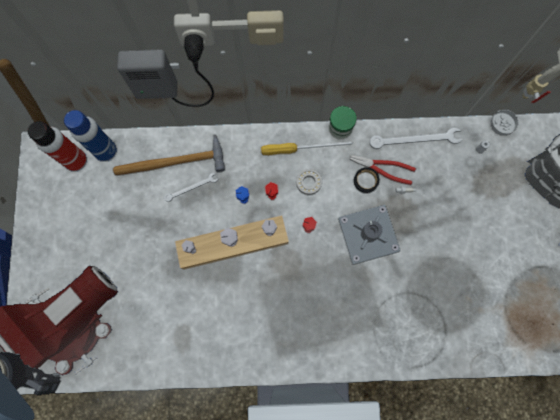

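View pics/wrist0.png

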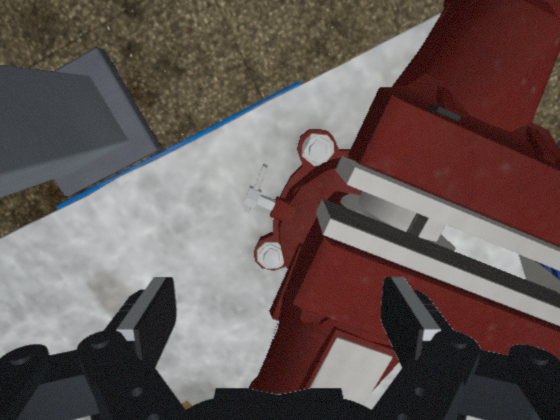

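The scene view shows the block with three bolts: smallest head at (184,173), biggest at (228,180) and the middle size at (273,190). The boss is at (390,257). In the top view the block runs from (180,250) to (285,230) and the boss is at (372,231). I'll enlarge both.

Run:
```python
from h import *
s=cv2.imread('pics/scene0.png');t=cv2.imread('pics/top0.png')
a=cv2.resize(s[150:245,160:305],None,fx=5,fy=5,interpolation=cv2.INTER_CUBIC);cv2.imwrite('pics/c1.png',a)
b=cv2.resize(t[205:270,170:295],None,fx=6,fy=6,interpolation=cv2.INTER_CUBIC);cv2.imwrite('pics/c2.png',b)
c=cv2.resize(t[195:275,330:410],None,fx=7,fy=7,interpolation=cv2.INTER_CUBIC);cv2.imwrite('pics/c3.png',c)
T=ld('top0')
print(ray(T,269,227,.11),ray(T,229,238,.11),ray(T,372,231,.07))
```

```text
[0.57151782 0.09017798 0.11      ] [0.548299   0.18656402 0.11      ] [ 0.56006063 -0.1635746   0.07      ]
```

View pics/c1.png

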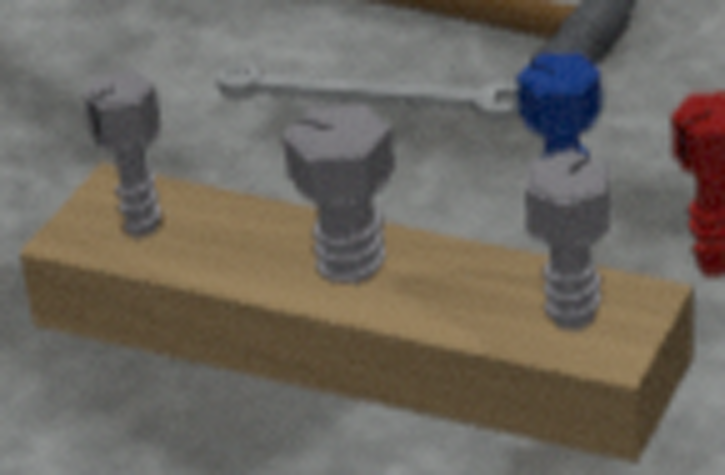

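View pics/c2.png

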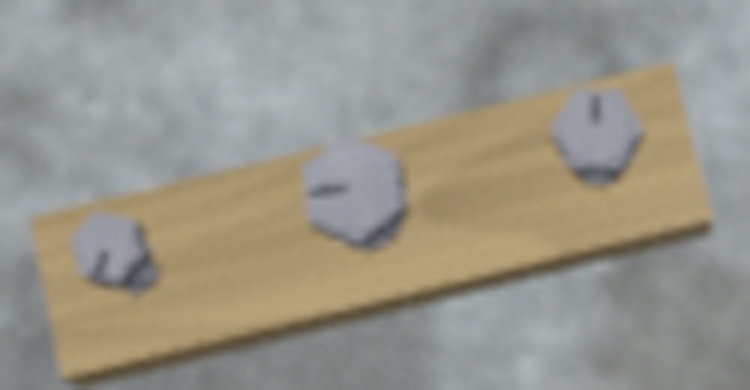

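View pics/c3.png

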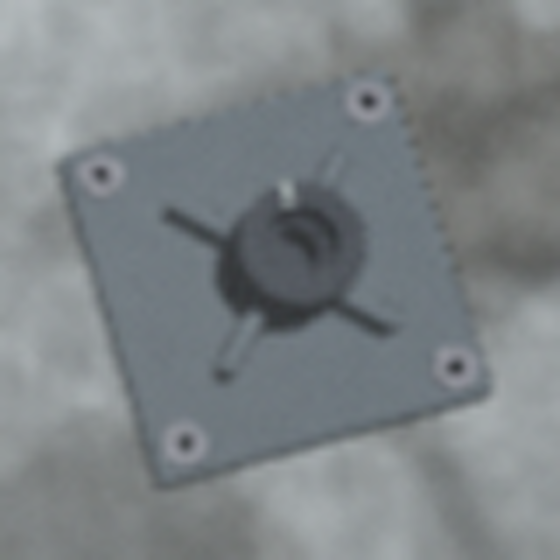

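The right bolt, at (269.5,226.5) in the top view, is the middle size. Its groove points up the image, close to world +x. The boss's pale groove is up and slightly left, roughly +15°. Next I'll measure these more exactly.

Run:
```python
from h import *
T=ld('top0');S=ld('scene0')
def tri(a,b):
    A=[];B=[]
    for s,(u,v) in((T,a),(S,b)):
        P=s['intrinsics']@np.c_[s['R'],s['t']]; A+= [u*P[2]-P[0],v*P[2]-P[1]]
    A=np.array(A); return np.linalg.lstsq(A[:,:3],-A[:,3],rcond=None)[0]
# corner screws of plate: top
c=lambda x,y:(330+(x+.5)/7-.5,195+(y+.5)/7-.5)
sc=[c(100,174),c(368,100),c(456,367),c(186,441)]
W=[ray(T,*p,.012) for p in sc]; print(np.round(W,4)); m=np.mean(W,0); print('plate centre',m)
d=W[0]-W[3]; d2=W[1]-W[2]; print('plate x ang',[np.degrees(np.arctan2(q[1],q[0])) for q in (d,d2)], [np.degrees(np.arctan2(-q[0],q[1])) for q in (W[0]-W[1],W[3]-W[2])], np.linalg.norm(d))
g=ray(T,*c(287,190),.07); print('groove',g,'centre from boss rim',ray(T,*c(303,243),.07)); v=g-m;print(np.degrees(np.arctan2(v[1],v[0])),np.linalg.norm(v[:2]))
# bolt heads in top
k=lambda x,y:(170+(x+.5)/6-.5,205+(y+.5)/6-.5)
hx=[(575,90),(622,88),(641,132),(622,166),(580,168),(553,130)]
h=np.mean([ray(T,*k(*p),.11) for p in hx],0);print('bolt',h)
for p in hx:
    v=ray(T,*k(*p),.11)-h;print(np.degrees(np.arctan2(v[1],v[0])).round(),np.linalg.norm(v).round(4))
v=ray(T,*k(597,97),.11)-h;print('groove',np.degrees(np.arctan2(v[1],v[0])))
# block corners top face z=.04
bc=[ray(T,*k(*p),.04) for p in[(33,218),(672,65),(711,223),(66,378)]];print(np.round(bc,4)); b=np.mean(bc,0);print(b)
for e in(bc[1]-bc[0],bc[2]-bc[3]):print(np.degrees(np.arctan2(e[1],e[0])),np.linalg.norm(e)); 
e=bc[1]-bc[0];e/=np.linalg.norm(e);print('hole',b+e*.1)
q=lambda x,y:(160+(x+.5)/5-.5,150+(y+.5)/5-.5)
print('scene bolt', ray(S,*q(569,173),.11), tri(k(598,129),q(569,173)))
for n,p in(('red',(272,189)),('blue',(243,194)),('red2',(309,224))):print(n,ray(T,*p,.085))
print(ray(S,*q(569,300),.045))
```

```text
[[ 0.6046 -0.1036  0.012 ]
 [ 0.6291 -0.2057  0.012 ]
 [ 0.527  -0.2298  0.012 ]
 [ 0.5033 -0.1286  0.012 ]]
plate centre [ 0.56600011 -0.16695595  0.012     ]
plate x ang [np.float64(13.86797247958792), np.float64(13.26200607254331)] [np.float64(13.523519459564266), np.float64(13.16310668404552)] 0.10432902585404462
groove [ 0.58367686 -0.16184269  0.07      ] centre from boss rim [ 0.56430091 -0.16602974  0.07      ]
16.133305624690873 0.018401438747048065
bolt [0.57376073 0.08917465 0.11      ]
29.0 0.0187
-31.0 0.0191
-96.0 0.0169
-150.0 0.0178
153.0 0.0176
89.0 0.0184
groove 1.4064651722329145
[[0.559  0.3306 0.04  ]
 [0.615  0.0586 0.04  ]
 [0.5461 0.0447 0.04  ]
 [0.4907 0.3161 0.04  ]]
[0.5527168  0.18751433 0.04      ]
-78.3605815737786 0.277705934582474
-78.46394267574084 0.27701008963758883
hole [0.57289198 0.08957066 0.04      ]
scene bolt [0.57643283 0.09288032 0.11      ] [0.57270754 0.08979292 0.11348908]
red [0.6731786  0.08022364 0.085     ]
blue [0.6630021  0.15283905 0.085     ]
red2 [ 0.58049964 -0.00764777  0.085     ]
[0.57652616 0.09573207 0.045     ]
```

```bash
cat >> h.py <<'E'
from scipy.spatial.transform import Rotation as Rn
def to(p,th=None):
    s=manip.sense(); R=Rn.from_quat(s['tool_rot']); M=R.as_matrix()
    o=M.T@(np.array(p)-s['tcp_pos'])*1000
    out='offset '+str(o.round(1))
    if th is not None:
        t=np.radians(th); y=np.array([np.cos(t),np.sin(t),0]); z=np.array([0,0,-1.]); D=np.c_[np.cross(y,z),y,z]
        out+=' angular '+str((R.inv()*Rn.from_matrix(D)).as_rotvec(degrees=True).round(2))
    print(out,'theta',np.degrees(np.arctan2(M[1,1],M[0,1])).round(2),s['tcp_pos'].round(4),'t',s['t'],'gap',round(s['finger_gap'],3),'F',s['force'].round(1),'q6',s['q'][5].round(2))
E
python3 -c "
from h import *
to([.573,.0894,.2],60)"
```

```text
offset [-476.3 -293.3   -6.3] angular [-0.1  -0.02  4.06] theta 64.06 [0.273  0.5615 0.1933] t 0.15 gap 0.997 F [-0.9 -0.4  0.1] q6 -0.18
```

```bash
python3 -m crank '[{"grip":0.3,"offset":[0,0,-40],"angular":[0,0,0]},{"grip":0.3,"offset":[-40,-24,-50],"angular":[0,0,0]},{"grip":0.3,"offset":[-80,-49,-50],"angular":[0,0,4]},{"grip":0.3,"offset":[-120,-73,-50],"angular":[0,0,4]},{"grip":0.3,"offset":[-160,-98,-50],"angular":[0,0,4]},{"grip":0.3,"offset":[-200,-122,-50],"angular":[0,0,4]},{"grip":0.3,"offset":[-240,-147,-50],"angular":[0,0,4]},{"grip":0.3,"offset":[-280,-172,-50],"angular":[0,0,4]},{"grip":0.3,"offset":[-320,-196,-50],"angular":[0,0,4]}]' 30; python3 -c "
from h import *
to([.573,.0894,.2],60)"
```

```text
t: 1.05
tcp_pos: [0.4758, 0.244, 0.244]
tool_rot: [0.258, 0.966, -0.0, -0.0]
force: [0.2, 0.1, -0.2]
finger_gap: 0.702
offset [-161.4  -85.4   43.9] angular [-0.02 -0.02  0.06] theta 60.06 [0.4758 0.244  0.244 ] t 1.05 gap 0.702 F [ 0.2  0.1 -0.2] q6 -0.78
```

```bash
python3 -m crank '[{"grip":0.3,"offset":[-40,-21,10],"angular":[0,0,0]},{"grip":0.3,"offset":[-80,-42,20],"angular":[0,0,0]},{"grip":0.3,"offset":[-120,-63,32],"angular":[0,0,0]},{"grip":0.3,"offset":[-161,-85,44],"angular":[0,0,0]},{"grip":0.3,"offset":[-161,-85,44],"angular":[0,0,0]},{"grip":0.3,"offset":[-161,-85,44],"angular":[0,0,0]},{"grip":0.3,"offset":[-161,-85,44],"angular":[0,0,0]}]'; python3 -c "
from h import *
to([.573,.0894,.2],60); snap('wrist','w1')"
```

```text
t: 1.75
tcp_pos: [0.5716, 0.0926, 0.2001]
tool_rot: [0.258, 0.966, 0.0, -0.001]
force: [-0.3, 0.4, -0.1]
finger_gap: 0.702
offset [-2.8 -2.1  0.1] angular [-0.01 -0.07  0.09] theta 60.09 [0.5716 0.0926 0.2001] t 1.75 gap 0.702 F [-0.3  0.4 -0.1] q6 -1.08
```

View pics/w1.png

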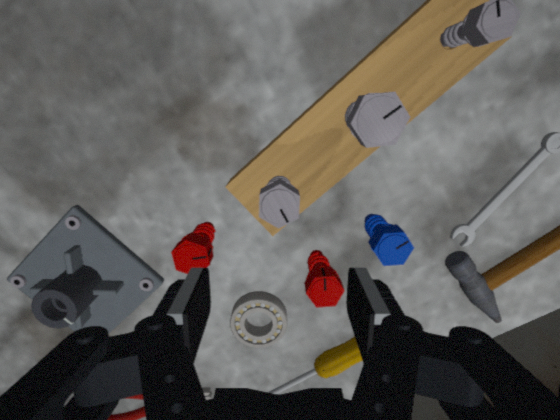

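The wrist view shows the clamp bolt's head at (279,203) with its groove pointing down and right, and the boss mouth at (60,305). I'll segment the head and locate both.

Run:
```python
from h import *
W=ld('w1');im=W['pixels'].astype(int)
print('cam',-W['R'].T@W['t'])
a=cv2.cvtColor(cv2.resize(W['pixels'][160:250,235:325],None,fx=6,fy=6,interpolation=cv2.INTER_CUBIC),cv2.COLOR_RGB2BGR)
b=cv2.cvtColor(cv2.resize(W['pixels'][260:345,20:110],None,fx=6,fy=6,interpolation=cv2.INTER_CUBIC),cv2.COLOR_RGB2BGR)
o=np.zeros((540,1080,3),np.uint8);o[:540,:540]=a;o[:510,540:]=b
o=cv2.resize(o,None,fx=.74,fy=.74);cv2.imwrite('pics/w1c.png',o)
c=im[195:212,272:288].reshape(-1,3);print(np.median(c,0), W['pixels'][160:250:10,279].tolist())
```

```text
cam [0.50408512 0.13076447 0.38014726]
[132. 129. 136.] [[150, 125, 85], [153, 129, 86], [57, 58, 58], [127, 123, 129], [129, 126, 133], [117, 114, 120], [130, 128, 134], [149, 130, 102], [128, 130, 131]]
```

View pics/w1c.png

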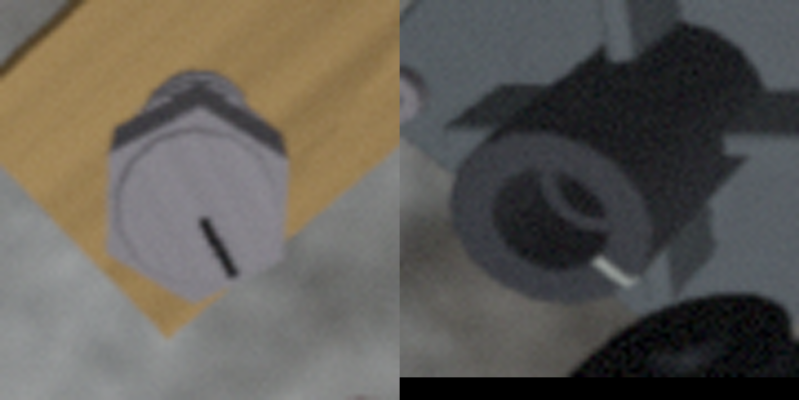

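Run:
```python
from h import *
W=ld('w1');f=4.44
k=lambda x,y:(235+(x+.5)/f-.5,160+(y+.5)/f-.5)
b=lambda x,y:(20+(x-400+.5)/f-.5,260+(y+.5)/f-.5)
vs=np.array([ray(W,*k(*p),.11) for p in[(198,113),(286,152),(284,244),(195,303),(107,252),(110,153)]]);h=vs.mean(0)
print('bolt',h,'circ',ray(W,*k(197,208),.11))
for v in vs-h:print(np.degrees(np.arctan2(v[1],v[0])).round(1),np.linalg.norm(v).round(4))
p,q=[ray(W,*k(*p),.11) for p in((203,220),(235,275))];d=q-p;e=q-h;print('groove',np.degrees(np.arctan2(d[1],d[0])),np.degrees(np.arctan2(e[1],e[0])))
m=ray(W,*b(551,217),.07);g1,g2=ray(W,*b(597,260),.07),ray(W,*b(632,285),.07);print('mouth',m,g2,np.linalg.norm(g2-m));
for d in(g2-g1,g2-m):print(np.degrees(np.arctan2(d[1],d[0])))
to([.5733,.0894,.2],60)
```

```text
bolt [0.57341663 0.09152955 0.11      ] circ [0.57413982 0.09119157 0.11      ]
149.3 0.0166
91.2 0.0185
34.4 0.0175
-30.8 0.0189
-90.6 0.0186
-151.3 0.018
groove -0.7755850999151201 -2.5930441107256965
mouth [ 0.56419133 -0.16411079  0.07      ] [ 0.58729232 -0.15989968  0.07      ] 0.023481676272207784
15.807941652458707
10.33107508560715
offset [-3.2 -2.3  0.3] angular [ 0.01 -0.03  0.14] theta 60.14 [0.5716 0.093  0.2003] t 1.8 gap 0.703 F [-0.1  0.7  0.5] q6 -1.08
```

```bash
python3 -c "
from h import *
to([.5735,.0905,.081],60)"
```

```text
offset [ -2.9  -1.3 119.3] angular [ 0.01 -0.03  0.14] theta 60.14 [0.5716 0.093  0.2003] t 1.8 gap 0.703 F [-0.1  0.7  0.5] q6 -1.08
```

```bash
python3 -m crank '[{"grip":0.3,"offset":[-3,-1.3,30],"angular":[0,0,0]},{"grip":0.3,"offset":[-3,-1.3,60],"angular":[0,0,0]},{"grip":0.3,"offset":[-3,-1.3,80],"angular":[0,0,0]},{"grip":0.3,"offset":[-3,-1.3,80],"angular":[0,0,0]},{"grip":0.3,"offset":[-3,-1.3,80],"angular":[0,0,0]}]'; python3 -c "
from h import *
to([.5735,.0905,.081],60); snap('wrist','w2')"
```

```text
t: 2.3
tcp_pos: [0.5743, 0.0903, 0.1208]
tool_rot: [0.257, 0.966, 0.0, 0.0]
force: [0.6, 0.4, 0.5]
finger_gap: 0.701
offset [ 0.8 -0.3 39.7] angular [0.01 0.02 0.16] theta 60.16 [0.5743 0.0903 0.1208] t 2.3 gap 0.701 F [0.6 0.4 0.5] q6 -1.09
```

View pics/w2.png

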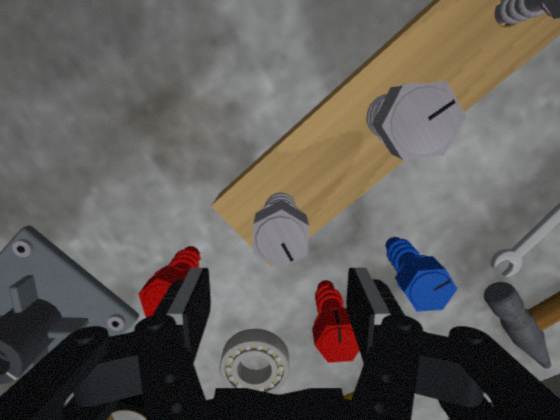

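Run:
```python
from h import *
W=ld('w2')
print('ray',ray(W,281,236.5,.11))
print(proj(W,[.5735,.0905,.11]),proj(W,[.5743,.0903,.11]))
cv2.imwrite('pics/w2c.png',cv2.cvtColor(cv2.resize(W['pixels'][180:280,230:330],None,fx=6,fy=6,interpolation=cv2.INTER_CUBIC),cv2.COLOR_RGB2BGR))
```

```text
ray [0.57252358 0.09250756 0.11      ]
[278.82590165 239.47364203] [279.21323349 240.74600933]
```

View pics/w2c.png

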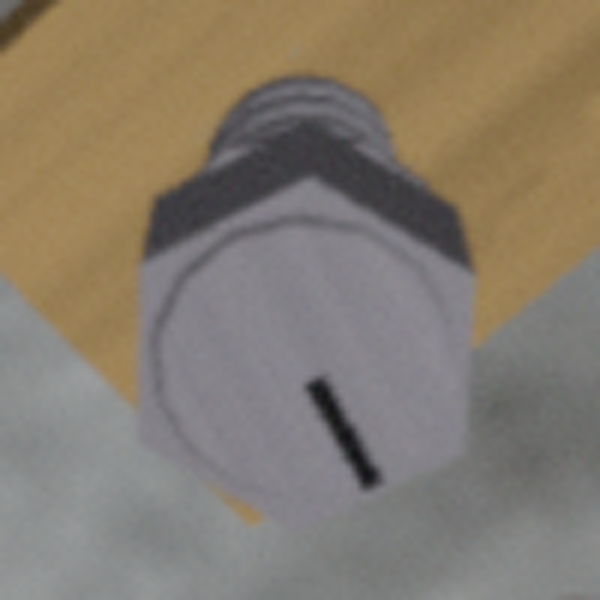

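Run:
```python
from h import *
W=ld('w2');k=lambda x,y:(230+(x+.5)/6-.5,180+(y+.5)/6-.5)
vs=np.array([ray(W,*k(*p),.11) for p in[(310,178),(472,270),(466,440),(303,526),(140,440),(143,262)]]);h=vs.mean(0);print(h)
for v in vs-h:print(np.degrees(np.arctan2(v[1],v[0])).round(1),np.linalg.norm(v).round(4))
p,q=[ray(W,*k(*p),.11) for p in((316,380),(371,486))];d=q-p;e=q-h;print('groove',np.degrees(np.arctan2(d[1],d[0])),np.degrees(np.arctan2(e[1],e[0])))
to([h[0],h[1],.081],60)
```

```text
[0.57359783 0.09157768 0.11      ]
148.9 0.0179
88.9 0.0181
30.5 0.0181
-30.6 0.0182
-91.0 0.0185
-151.4 0.0182
groove -4.024611442839429 -4.880769854336462
offset [ 2.1  0.5 40.4] angular [0.06 0.11 0.14] theta 60.14 [0.5751 0.09   0.1214] t 2.35 gap 0.694 F [ 0.5 -0.3  0. ] q6 -1.09
```

```bash
python3 -m crank '[{"grip":0.3,"offset":[1.8,0.3,10],"angular":[0,0,0.7]},{"grip":0.3,"offset":[1.8,0.3,25],"angular":[0,0,0.7]},{"grip":0.3,"offset":[1.8,0.3,40],"angular":[0,0,0.7]},{"grip":0.3,"offset":[1.8,0.3,40],"angular":[0,0,0.7]},{"grip":0.9,"offset":[1.8,0.3,40],"angular":[0,0,0.7]},{"grip":0.9,"offset":[1.8,0.3,40],"angular":[0,0,0.7]},{"grip":0.9,"offset":[1.8,0.3,40],"angular":[0,0,0.7]},{"grip":0.9,"offset":[1.8,0.3,40],"angular":[0,0,0.7]}]' 30; python3 -c "
from h import *
to([.5736,.0911,.081],60)"
```

```text
t: 3.15
tcp_pos: [0.5735, 0.0903, 0.0808]
tool_rot: [0.264, 0.964, 0.0, 0.001]
force: [0.0, 0.9, -0.1]
finger_gap: 0.1
offset [ 0.3  0.8 -0.2] angular [ 0.04  0.07 -0.65] theta 59.35 [0.5735 0.0903 0.0808] t 3.15 gap 0.1 F [ 0.   0.9 -0.1] q6 -1.07
```

```bash
python3 -c "
from h import *
snap('wrist','w3');snap('scene','s3');to([.5736,.0911,.081],60)"
```

```text
offset [ 0.1  0.9 -0.5] angular [ 0.02  0.04 -0.64] theta 59.36 [0.5733 0.0903 0.0805] t 3.25 gap 0.1 F [ 0.8 -0.2 -0.4] q6 -1.07
```

View pics/w3.png

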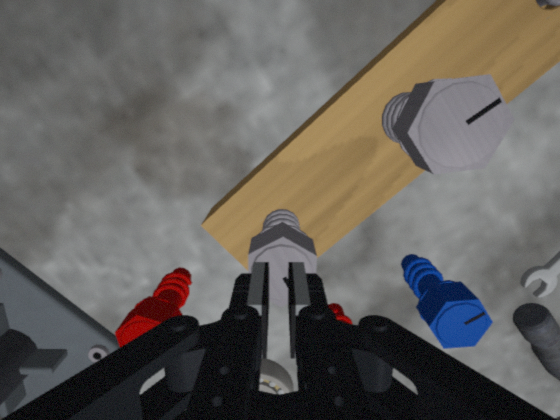

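View pics/s3.png

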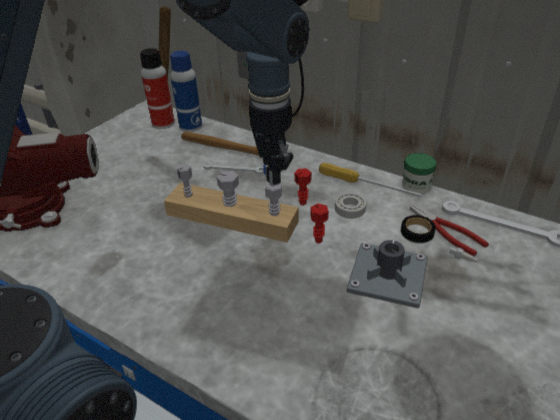

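Run:
```python
from h import *
W=ld('w3');S=ld('s3')
print('cam',-W['R'].T@W['t'])
for z in(.0805,.1,.12):print(z,proj(W,[.5733,.0903,z]),proj(S,[.5733,.0903,z]))
a=cv2.cvtColor(S['pixels'][130:230,220:330],cv2.COLOR_RGB2BGR);b=cv2.cvtColor(W['pixels'][200:320,210:350],cv2.COLOR_RGB2BGR)
cv2.imwrite('pics/c4.png',cv2.resize(a,None,fx=5,fy=5,interpolation=cv2.INTER_CUBIC))
cv2.imwrite('pics/c5.png',cv2.resize(b,None,fx=5,fy=5,interpolation=cv2.INTER_CUBIC))
```

```text
cam [0.50601714 0.12940831 0.2607091 ]
0.0805 [279.15748725 247.60407609] [274.16129925 197.38132552]
0.1 [279.29414052 263.17219894] [273.81517557 189.49618719]
0.12 [279.46775045 282.95058108] [273.45159234 181.21329792]
```

View pics/c4.png

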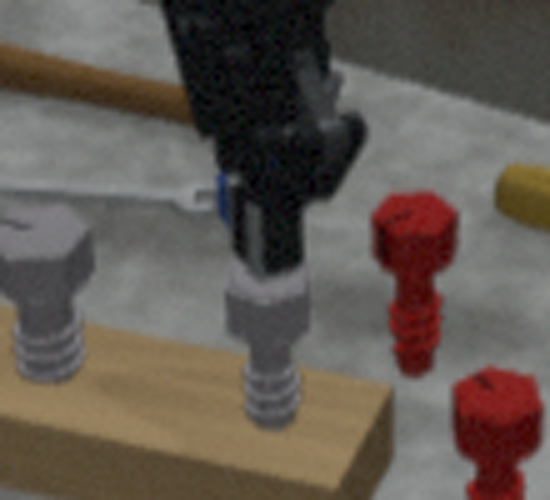

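View pics/c5.png

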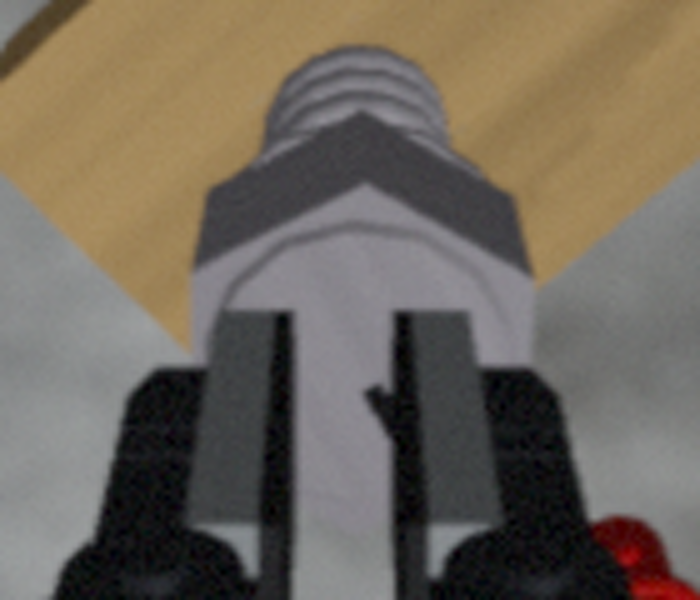

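The grip closed on nothing: the pads are visibly just above the head, with tips near z≈0.113. That is about 33 mm above the reported TCP height, so I'll set height by vision instead. I'll open and descend in steps while watching the force.

```bash
python3 -m crank '[{"grip":0.3,"offset":[0,0,-10],"angular":[0,0,0]},{"grip":0.3,"offset":[0,0,-10],"angular":[0,0,0]},{"grip":0.3,"offset":[0,0,-10],"angular":[0,0,0]},{"grip":0.3,"offset":[0,0,-10],"angular":[0,0,0]},{"grip":0.3,"offset":[0,0.5,0],"angular":[0,0,0]},{"grip":0.3,"offset":[0,0.5,10],"angular":[0,0,0]},{"grip":0.3,"offset":[0,0.5,15],"angular":[0,0,0]},{"grip":0.3,"offset":[0,0.5,15],"angular":[0,0,0]}]' 30; python3 -c "
from h import *
snap('wrist','w4');snap('scene','s4');to([.5736,.0911,.081],60)
S=ld('s4');a=cv2.cvtColor(S['pixels'][130:230,220:330],cv2.COLOR_RGB2BGR)
cv2.imwrite('pics/c6.png',cv2.resize(a,None,fx=5,fy=5,interpolation=cv2.INTER_CUBIC))"
```

```text
t: 4.05
tcp_pos: [0.572, 0.0907, 0.0635]
tool_rot: [0.264, 0.964, -0.0, -0.002]
force: [-0.3, -0.0, 0.3]
finger_gap: 0.697
offset [ -0.3   0.6 -16.4] angular [-0.02 -0.05 -0.64] theta 59.36 [0.5731 0.0907 0.0646] t 4.15 gap 0.699 F [ 0.2 -0.9  0.4] q6 -1.07
```

View pics/w4.png

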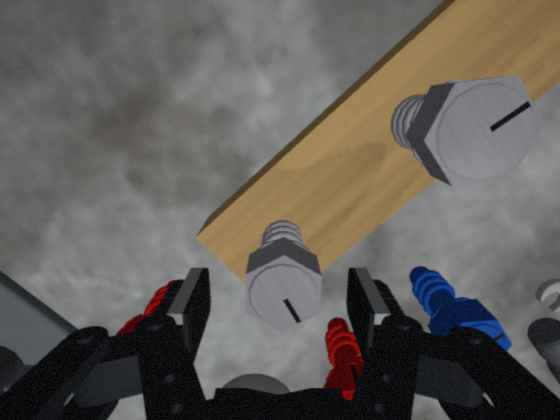

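View pics/c6.png

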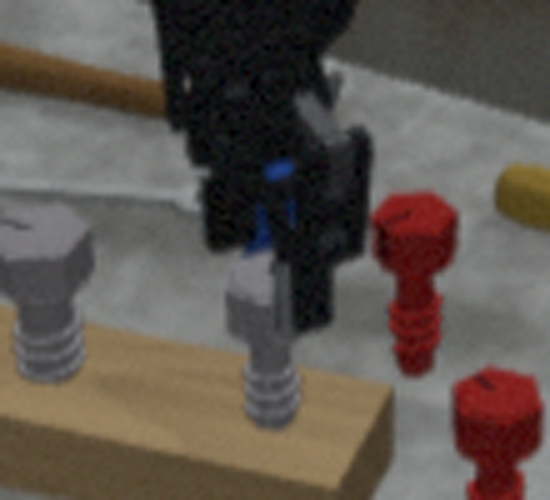

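```bash
python3 -m crank '[{"grip":0.3,"offset":[0,1.2,6],"angular":[0,0,0]},{"grip":0.3,"offset":[0,1.2,14],"angular":[0,0,0]},{"grip":0.3,"offset":[0,1.2,14],"angular":[0,0,0]},{"grip":0.8,"offset":[0,1.2,14],"angular":[0,0,0]},{"grip":0.8,"offset":[0,1.2,14],"angular":[0,0,0]},{"grip":0.8,"offset":[0,1.2,14],"angular":[0,0,0]},{"grip":0.8,"offset":[0,1.2,14],"angular":[0,0,0]}]' 30; python3 -c "
from h import *
snap('wrist','w5');snap('scene','s5');to([.5736,.0911,.081],60)
S=ld('s5');a=cv2.cvtColor(S['pixels'][130:230,220:330],cv2.COLOR_RGB2BGR)
cv2.imwrite('pics/c7.png',cv2.resize(a,None,fx=5,fy=5,interpolation=cv2.INTER_CUBIC))"
```

```text
t: 4.85
tcp_pos: [0.5742, 0.0918, 0.0513]
tool_rot: [0.264, 0.964, 0.0, 0.0]
force: [-0.2, -0.1, -0.2]
finger_gap: 0.368
offset [  0.1  -0.9 -29.7] angular [ 0.02  0.03 -0.64] theta 59.36 [0.5742 0.0918 0.0513] t 4.95 gap 0.368 F [-0.3 -0.1  0.5] q6 -1.07
```

View pics/w5.png

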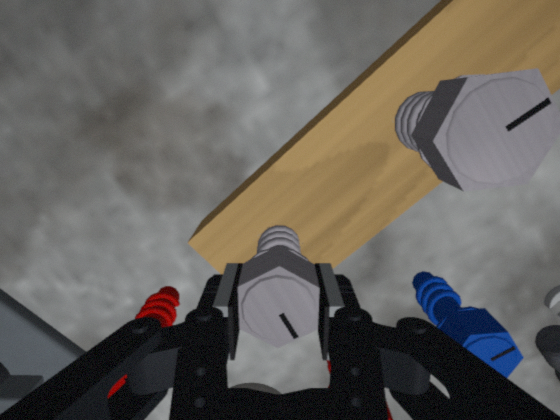

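View pics/c7.png

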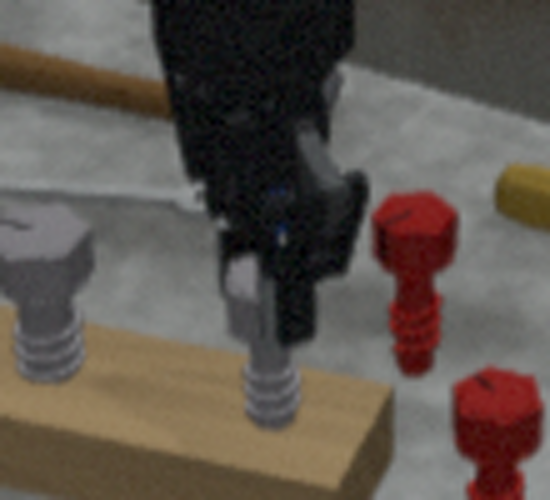

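Gripped: the opening is 0.368, about 31 mm, which matches the 32 mm head. The pads cover the head sides in both views. Now I'll lift.

```bash
python3 -m crank '[{"grip":0.8,"offset":[0,0,0],"angular":[0,0,0]},{"grip":0.8,"offset":[0,0,-8],"angular":[0,0,0]},{"grip":0.8,"offset":[0,0,-20],"angular":[0,0,0]},{"grip":0.8,"offset":[0,0,-50],"angular":[0,0,0]},{"grip":0.8,"offset":[0,0,-85],"angular":[0,0,0]},{"grip":0.8,"offset":[0,0,-85],"angular":[0,0,0]},{"grip":0.8,"offset":[0,0,-85],"angular":[0,0,0]}]' 50; python3 -c "
from h import *
snap('wrist','w6');to([.565,-.1638,.136],33.5)"
```

```text
t: 5.65
tcp_pos: [0.5739, 0.0917, 0.1372]
tool_rot: [0.264, 0.964, 0.0, 0.001]
force: [-0.1, 0.1, -2.6]
finger_gap: 0.363
offset [-1.236e+02 -2.238e+02 -1.000e-01] angular [-0.07 -0.07 25.86] theta 59.36 [0.5727 0.0918 0.1359] t 5.7 gap 0.361 F [ 0.5  0.5 -2.7] q6 -1.07
```

View pics/w6.png

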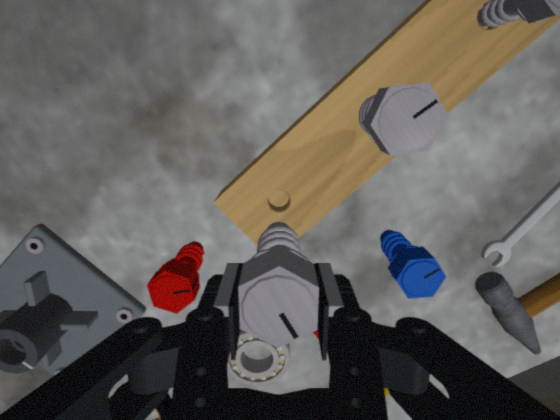

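The bolt is lifted out of its hole (hole at (279,200)) and held upright. Next I'll carry it over to the boss.

```bash
python3 -m crank '[{"grip":0.8,"offset":[-15,-28,0],"angular":[0,0,3]},{"grip":0.8,"offset":[-36,-65,0],"angular":[0,0,8]},{"grip":0.8,"offset":[-58,-105,0],"angular":[0,0,13]},{"grip":0.8,"offset":[-80,-145,0],"angular":[0,0,18]},{"grip":0.8,"offset":[-102,-185,0],"angular":[0,0,23]},{"grip":0.8,"offset":[-116,-210,0],"angular":[0,0,26]},{"grip":0.8,"offset":[-123.5,-223.5,0],"angular":[0,0,26]},{"grip":0.8,"offset":[-123.5,-223.5,0],"angular":[0,0,26]},{"grip":0.8,"offset":[-123.5,-223.5,0],"angular":[0,0,26]}]'; python3 -c "
from h import *
snap('scene','s7');snap('top','t7');snap('wrist','w7');to([.565,-.1638,.136],33.5)
S=ld('s7');a=cv2.cvtColor(S['pixels'][180:310,330:450],cv2.COLOR_RGB2BGR)
cv2.imwrite('pics/c8.png',cv2.resize(a,None,fx=4.5,fy=4.5,interpolation=cv2.INTER_CUBIC))"
```

```text
t: 6.6
tcp_pos: [0.5652, -0.162, 0.135]
tool_rot: [0.474, 0.88, 0.0, -0.002]
force: [-0.0, 1.1, -3.0]
finger_gap: 0.366
offset [-1.5 -2.  -0.2] angular [-0.02 -0.09 -0.  ] theta 33.5 [ 0.5659 -0.1614  0.1358] t 6.75 gap 0.361 F [ 0.4 -0.2 -3. ] q6 -1.05
```

View pics/w7.png

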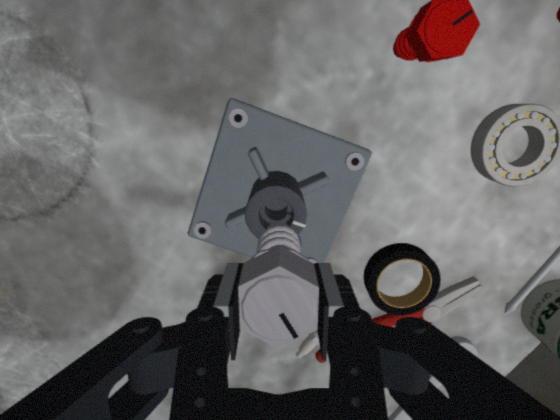

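View pics/c8.png

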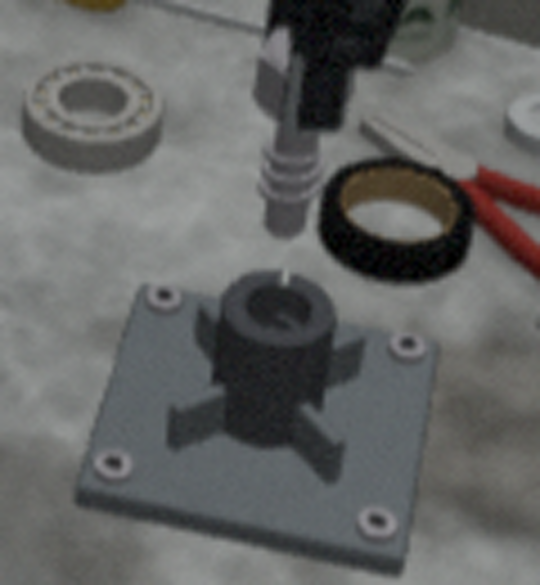

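View pics/t7.png

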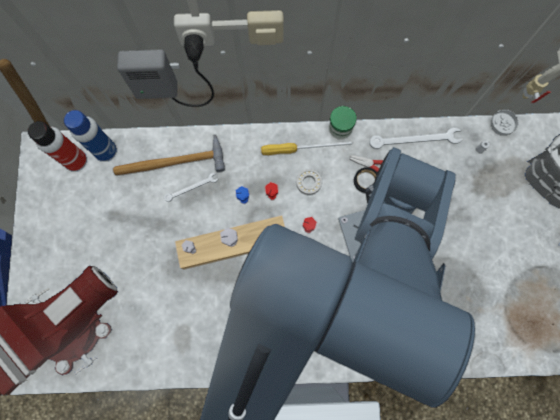

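Run:
```python
from h import *
W=ld('w7');a=cv2.cvtColor(W['pixels'][160:350,220:340],cv2.COLOR_RGB2BGR)
cv2.imwrite('pics/c9.png',cv2.resize(a,None,fx=3.1,fy=3.1,interpolation=cv2.INTER_CUBIC)[:590])
a=cv2.cvtColor(W['pixels'][160:260,230:330],cv2.COLOR_RGB2BGR)
cv2.imwrite('pics/c10.png',cv2.resize(a,None,fx=6,fy=6,interpolation=cv2.INTER_CUBIC))
```

```text
(no output)
```

View pics/c10.png

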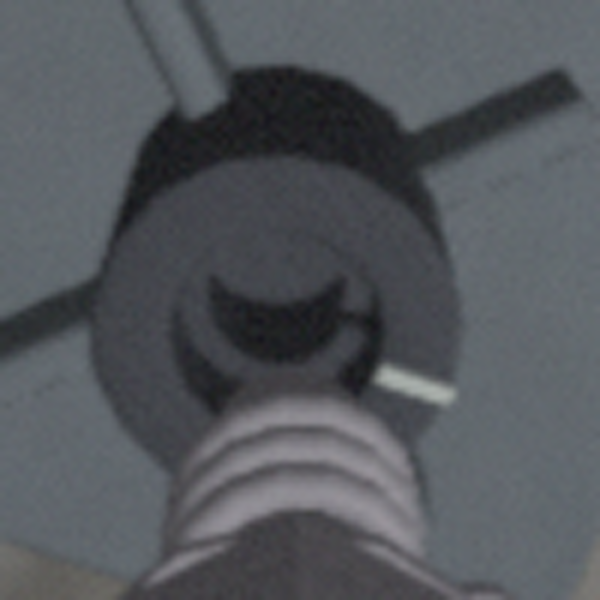

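View pics/c9.png

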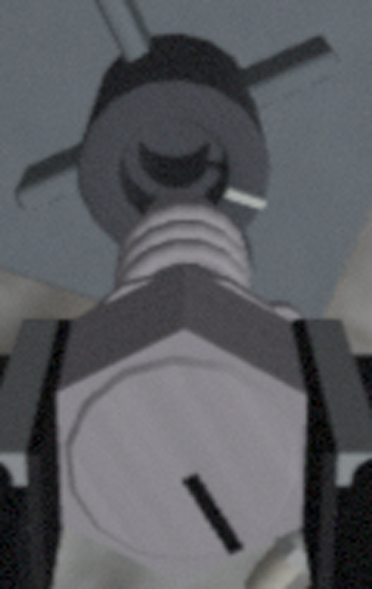

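Run:
```python
from h import *
W=ld('w7');S=ld('s7')
k=lambda x,y:(230+(x+.5)/6-.5,160+(y+.5)/6-.5)
k9=lambda x,y:(220+(x+.5)/3.1-.5,160+(y+.5)/3.1-.5)
q=lambda x,y:(330+(x+.5)/4.5-.5,180+(y+.5)/4.5-.5)
th=np.radians(33.5);yt=np.array([np.cos(th),np.sin(th),0]);xt=np.cross(yt,[0,0,-1.])
tc=np.array([.5655,-.1617,0])
def rel(P): d=P-tc; return 'P',P.round(4),'x',round(d@xt*1e3,1),'y',round(d@yt*1e3,1)
print('mouth W',rel(ray(W,*k(277,326),.07)),'edges',rel(ray(W,*k(92,326),.07)),rel(ray(W,*k(460,326),.07)),rel(ray(W,*k(280,153),.07)))
print('thread W',rel(ray(W,*k(300,450),.14)))
print('head W',rel(ray(W,*k9(183,455),.195)), [rel(ray(W,*k9(*p),.195)) for p in[(183,330),(58,392),(305,392)]])
print('mouth S',rel(ray(S,*q(277,309),.07)),rel(ray(S,*q(218,309),.07)),rel(ray(S,*q(336,309),.07)))
print('tip S',rel(ray(S,*q(286,229),.111)))
c=-S['R'].T@S['t'];print('scene cam dir',(tc-c)/np.linalg.norm(tc-c))
g=[ray(W,*k(*p),.07) for p in((378,372),(454,399))];d=g[1]-g[0];print('groove ang',np.degrees(np.arctan2(d[1],d[0])))
```

```text
mouth W ('P', array([ 0.5643, -0.164 ,  0.07  ]), 'x', np.float64(-1.3), 'y', np.float64(-2.3)) edges ('P', array([ 0.5456, -0.1764,  0.07  ]), 'x', np.float64(-1.2), 'y', np.float64(-24.7)) ('P', array([ 0.5828, -0.1517,  0.07  ]), 'x', np.float64(-1.3), 'y', np.float64(20.0)) ('P', array([ 0.5528, -0.1458,  0.07  ]), 'x', np.float64(20.2), 'y', np.float64(-1.8))
thread W ('P', array([ 0.5604, -0.1535,  0.14  ]), 'x', np.float64(9.6), 'y', np.float64(0.3))
head W ('P', array([ 0.5648, -0.1611,  0.195 ]), 'x', np.float64(0.8), 'y', np.float64(-0.2)) [('P', array([ 0.5553, -0.1467,  0.195 ]), 'x', np.float64(18.1), 'y', np.float64(-0.2)), ('P', array([ 0.5471, -0.1622,  0.195 ]), 'x', np.float64(9.7), 'y', np.float64(-15.7)), ('P', array([ 0.5725, -0.1454,  0.195 ]), 'x', np.float64(9.7), 'y', np.float64(14.8))]
mouth S ('P', array([ 0.5629, -0.1647,  0.07  ]), 'x', np.float64(-1.0), 'y', np.float64(-3.8)) ('P', array([ 0.551 , -0.1446,  0.07  ]), 'x', np.float64(22.2), 'y', np.float64(-2.6)) ('P', array([ 0.5747, -0.1847,  0.07  ]), 'x', np.float64(-24.2), 'y', np.float64(-5.1))
tip S ('P', array([ 0.5632, -0.1636,  0.111 ]), 'x', np.float64(-0.4), 'y', np.float64(-3.0))
scene cam dir [ 0.67779464  0.21078581 -0.70438894]
groove ang 12.960418939974529
```

```bash
python3 -m crank '[{"grip":0.8,"offset":[-1.2,-2.2,0],"angular":[0,0,0]},{"grip":0.8,"offset":[-1.2,-2.2,15],"angular":[0,0,0]},{"grip":0.8,"offset":[-1.2,-2.2,30],"angular":[0,0,0]},{"grip":0.8,"offset":[-1.2,-2.2,34],"angular":[0,0,0]},{"grip":0.8,"offset":[-1.2,-2.2,34],"angular":[0,0,0]},{"grip":0.8,"offset":[-1.2,-2.2,34],"angular":[0,0,0]}]'; python3 -c "
from h import *
snap('scene','s8');snap('wrist','w8');to([.565,-.1638,.136],33.5)
S=ld('s8');a=cv2.cvtColor(S['pixels'][200:290,350:430],cv2.COLOR_RGB2BGR)
b=cv2.cvtColor(ld('w8')['pixels'][170:260,240:320],cv2.COLOR_RGB2BGR)
cv2.imwrite('pics/c11.png',cv2.resize(np.hstack([a,b]),None,fx=5,fy=5,interpolation=cv2.INTER_CUBIC))"
```

```text
t: 7.35
tcp_pos: [0.5655, -0.1656, 0.1027]
tool_rot: [0.474, 0.88, 0.0, 0.001]
force: [1.0, 1.0, -2.9]
finger_gap: 0.361
offset [  2.1   0.6 -33.1] angular [ 0.05  0.09 -0.13] theta 33.37 [ 0.5657 -0.1659  0.1029] t 7.45 gap 0.364 F [ 0.  -1.2 -2.6] q6 -1.06
```

View pics/c11.png

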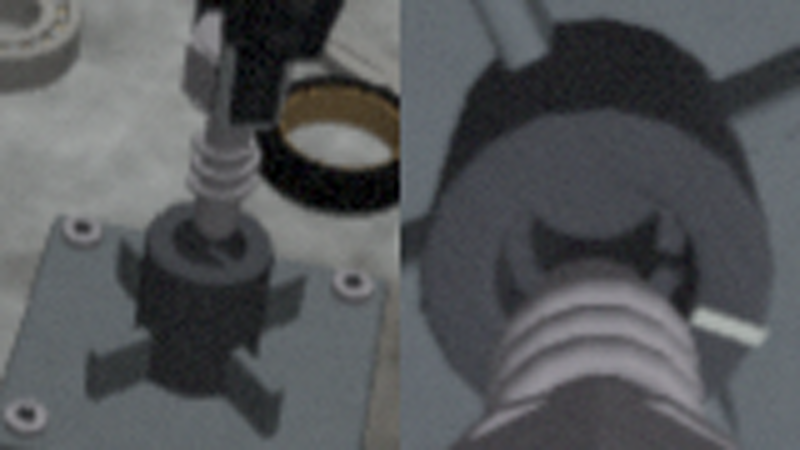

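Run:
```python
from h import *
W=ld('w8');S=ld('s8')
q=lambda x,y:(350+(x+.5)/5-.5,200+(y+.5)/5-.5)
k=lambda x,y:(240+(x-400+.5)/5-.5,170+(y+.5)/5-.5)
th=np.radians(33.4);yt=np.array([np.cos(th),np.sin(th),0]);xt=np.cross(yt,[0,0,-1.])
tc=np.array([.5656,-.1658,0])
def rel(P): d=P-tc; return 'x',round(d@xt*1e3,1),'y',round(d@yt*1e3,1)
print('S mouth L/R',rel(ray(S,*q(146,243),.07)),rel(ray(S,*q(273,243),.07)))
print('S tip L/R',rel(ray(S,*q(195,232),.0775)),rel(ray(S,*q(237,236),.0775)))
print('S thread L/R',rel(ray(S,*q(189,180),.105)),rel(ray(S,*q(259,180),.105)))
print('W rim L R top',[rel(ray(W,*k(*p),.07)) for p in((420,280),(773,280),(600,110))])
w=cv2.cvtColor(W['pixels'][220:370,205:355],cv2.COLOR_RGB2BGR);cv2.imwrite('pics/c12.png',cv2.resize(w,None,fx=4,fy=4,interpolation=cv2.INTER_CUBIC))
```

```text
S mouth L/R ('x', np.float64(24.4), 'y', np.float64(-0.3)) ('x', np.float64(-20.7), 'y', np.float64(-2.6))
S tip L/R ('x', np.float64(8.2), 'y', np.float64(-3.6)) ('x', np.float64(-6.2), 'y', np.float64(-6.4))
S thread L/R ('x', np.float64(13.7), 'y', np.float64(-6.8)) ('x', np.float64(-10.4), 'y', np.float64(-8.1))
W rim L R top [('x', np.float64(1.0), 'y', np.float64(-22.7)), ('x', np.float64(1.0), 'y', np.float64(22.3)), ('x', np.float64(23.3), 'y', np.float64(0.3))]
```

View pics/c12.png

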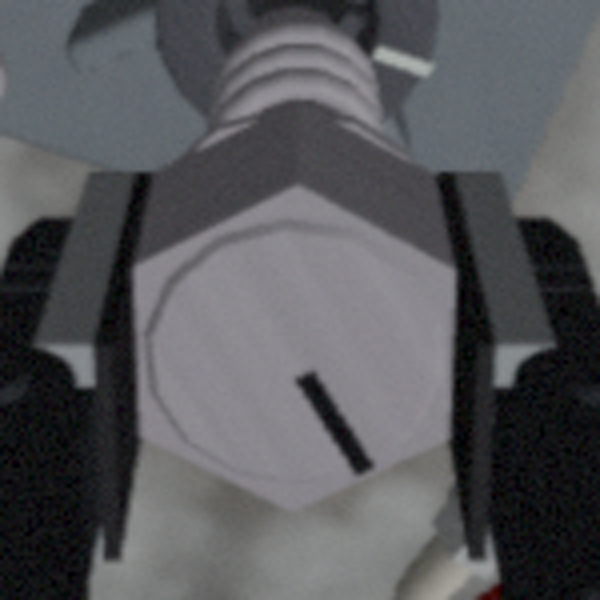

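```bash
python3 -m crank '[{"grip":0.8,"offset":[1.4,0,0],"angular":[0,0,0]},{"grip":0.8,"offset":[1.4,0,0],"angular":[0,0,0]},{"grip":0.8,"offset":[1.4,0,8],"angular":[0,0,0]},{"grip":0.8,"offset":[1.4,0,16],"angular":[0,0,0]},{"grip":0.8,"offset":[1.4,0,16],"angular":[0,0,0]},{"grip":0.8,"offset":[1.4,0,16],"angular":[0,0,0]}]'; python3 -c "
from h import *
snap('scene','s9');snap('wrist','w9');to([.565,-.1638,.136],33.5)
S=ld('s9');a=cv2.cvtColor(S['pixels'][200:290,350:430],cv2.COLOR_RGB2BGR)
b=cv2.cvtColor(ld('w9')['pixels'][180:270,240:320],cv2.COLOR_RGB2BGR)
cv2.imwrite('pics/c13.png',cv2.resize(np.hstack([a,b]),None,fx=5,fy=5,interpolation=cv2.INTER_CUBIC))"
```

```text
t: 8.05
tcp_pos: [0.5638, -0.1644, 0.0854]
tool_rot: [0.474, 0.88, -0.0, -0.001]
force: [-0.4, 0.3, -3.1]
finger_gap: 0.362
offset [  0.3   1.  -50. ] angular [-0.   -0.   -0.15] theta 33.35 [ 0.5644 -0.1646  0.086 ] t 8.15 gap 0.363 F [-0.5  0.7 -3.1] q6 -1.06
```

View pics/c13.png

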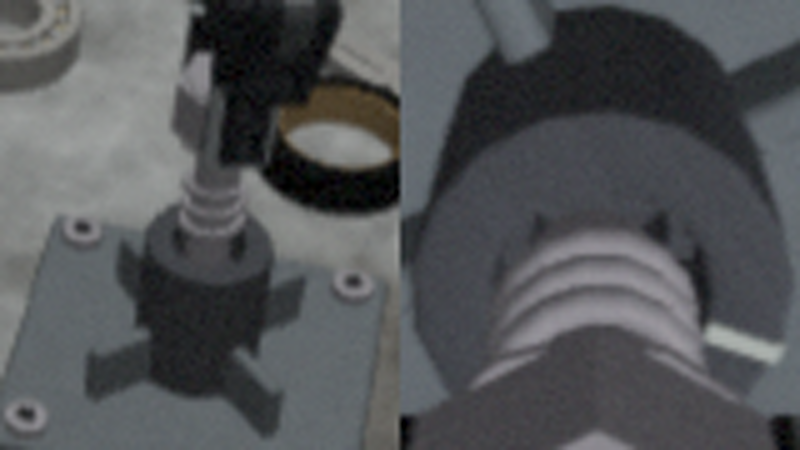

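```bash
python3 -m crank '[{"grip":0.8,"offset":[0,0.4,5],"angular":[0,0,0]},{"grip":0.8,"offset":[0,0.4,10],"angular":[0,0,0]},{"grip":0.8,"offset":[0,0.4,15],"angular":[0,0,0]},{"grip":0.8,"offset":[0,0.4,15],"angular":[0,0,0]},{"grip":0.8,"offset":[0,0.4,15],"angular":[0,0,0]}]'; python3 -m crank '[{"grip":0.8,"offset":[0,0,1.5],"angular":[0,0,0]},{"grip":0.8,"offset":[0,0,1.5],"angular":[0,0,0]},{"grip":0.8,"offset":[0,0,1.5],"angular":[0,0,0]}]'
```

```text
t: 8.65
tcp_pos: [0.5647, -0.1643, 0.0709]
tool_rot: [0.474, 0.88, 0.0, -0.0]
force: [-0.3, -0.3, -2.8]
finger_gap: 0.367
t: 8.95
tcp_pos: [0.5647, -0.1643, 0.0697]
tool_rot: [0.474, 0.88, 0.0, 0.0]
force: [1.8, -0.2, -2.6]
finger_gap: 0.364
```

```bash
for i in 1 2 ; do python3 -m crank '[{"grip":0.8,"offset":[0,0,1.5],"angular":[0,0,0]},{"grip":0.8,"offset":[0,0,1.5],"angular":[0,0,0]},{"grip":0.8,"offset":[0,0,1.5],"angular":[0,0,0]}]'|sed -n '2p;4p'; done
```

```text
tcp_pos: [0.5647, -0.1643, 0.0681]
force: [1.0, -0.0, -3.7]
tcp_pos: [0.5647, -0.1643, 0.0665]
force: [1.1, -0.3, -4.0]
```

```bash
python3 -m crank '[{"grip":0.8,"offset":[0,0,1],"angular":[0,0,0]},{"grip":0.8,"offset":[0,0,1],"angular":[0,0,0]},{"grip":0.8,"offset":[0,0,1],"angular":[0,0,0]}]'|sed -n '2p;4p'; python3 -c "
from h import *
snap('scene','s10');snap('wrist','w10');to([.565,-.1638,.136],33.5)
S=ld('s10');a=cv2.cvtColor(S['pixels'][200:290,350:430],cv2.COLOR_RGB2BGR)
b=cv2.cvtColor(ld('w10')['pixels'][200:290,240:320],cv2.COLOR_RGB2BGR)
cv2.imwrite('pics/c14.png',cv2.resize(np.hstack([a,b]),None,fx=5,fy=5,interpolation=cv2.INTER_CUBIC))"
```

```text
tcp_pos: [0.5647, -0.1644, 0.0658]
force: [-0.2, 0.6, -0.3]
offset [  0.3   0.6 -70.1] angular [ 0.01  0.02 -0.14] theta 33.36 [ 0.5647 -0.1644  0.0659] t 9.95 gap 0.368 F [ 0.5 -0.2  0.3] q6 -1.06
```

View pics/c14.png

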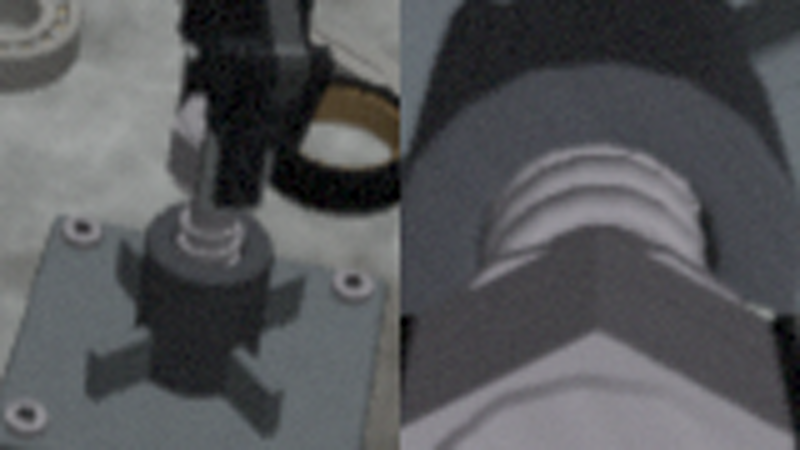

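Contact: Fz changed by 3 N at a bolt height of about 40.5 mm, where I expected 41 mm for −40°. Step 1 should be met. Now I'll turn anticlockwise.

```bash
python3 -m crank '[{"grip":0.8,"offset":[0,0,0.3],"angular":[0,0,0]},{"grip":0.8,"offset":[0,0,0.3],"angular":[0,0,0]},{"grip":0.8,"offset":[0,0,0.1],"angular":[0,0,-8]},{"grip":0.8,"offset":[0,0,-0.1],"angular":[0,0,-16]},{"grip":0.8,"offset":[0,0,-0.3],"angular":[0,0,-24]},{"grip":0.8,"offset":[0,0,-0.5],"angular":[0,0,-30]},{"grip":0.8,"offset":[0,0,-0.5],"angular":[0,0,-30]}]';python3 -c "
from h import *
to([.565,-.1638,.136],33.5)"
```

```text
t: 10.65
tcp_pos: [0.5647, -0.1646, 0.0662]
tool_rot: [0.23, 0.973, -0.0, 0.0]
force: [-1.0, -1.1, 0.9]
finger_gap: 0.362
offset [  0.    0.9 -69.8] angular [-1.000e-02  3.000e-02  2.985e+01] theta 63.35 [ 0.5647 -0.1646  0.0662] t 10.65 gap 0.362 F [-1.  -1.1  0.9] q6 -1.58
```

```bash
python3 -m crank '[{"grip":0.8,"offset":[0,0,-0.2],"angular":[0,0,-8]},{"grip":0.8,"offset":[0,0,-0.2],"angular":[0,0,-16]},{"grip":0.8,"offset":[0,0,-0.2],"angular":[0,0,-24]},{"grip":0.8,"offset":[0,0,-0.2],"angular":[0,0,-32]},{"grip":0.8,"offset":[0,0,-0.2],"angular":[0,0,-40]},{"grip":0.8,"offset":[0,0,-0.2],"angular":[0,0,-40]}]';python3 -m crank '[{"grip":0.8,"offset":[0,0,1.5],"angular":[0,0,0]},{"grip":0.8,"offset":[0,0,3],"angular":[0,0,0]},{"grip":0.8,"offset":[0,0,3],"angular":[0,0,0]}]';python3 -c "
from h import *
to([.565,-.1638,.136],33.5)"
```

```text
t: 11.25
tcp_pos: [0.5646, -0.1646, 0.0658]
tool_rot: [-0.115, 0.993, -0.0, -0.0]
force: [0.8, -2.6, -4.3]
finger_gap: 0.364
t: 11.55
tcp_pos: [0.5647, -0.1645, 0.063]
tool_rot: [-0.115, 0.993, -0.0, 0.0]
force: [1.2, -1.7, -3.6]
finger_gap: 0.363
offset [ -0.5   0.6 -73. ] angular [-1.000e-02  1.000e-02  6.976e+01] theta 103.26 [ 0.5647 -0.1645  0.063 ] t 11.55 gap 0.363 F [ 1.2 -1.7 -3.6] q6 -2.28
```

The contact force vanished, so the bolt is past the thread start. Now I'll lower it to the drop height.

```bash
python3 -m crank '[{"grip":0.8,"offset":[0,0,1.5],"angular":[0,0,0]},{"grip":0.8,"offset":[0,0,3],"angular":[0,0,0]},{"grip":0.8,"offset":[0,0,3],"angular":[0,0,0]}]' | sed -n '2p;4p'; python3 -m crank '[{"grip":0.8,"offset":[0,0,0.8],"angular":[0,0,0]},{"grip":0.8,"offset":[0,0,0.8],"angular":[0,0,0]},{"grip":0.8,"offset":[0,0,0.8],"angular":[0,0,0]}]'| sed -n '2p;4p'
```

```text
tcp_pos: [0.5647, -0.1645, 0.0601]
force: [1.3, -2.2, -4.4]
tcp_pos: [0.5647, -0.1645, 0.0595]
force: [1.4, -2.0, -3.4]
```

```bash
python3 -m crank '[{"grip":0.8,"offset":[0,0,0.8],"angular":[0,0,0]},{"grip":0.8,"offset":[0,0,0.8],"angular":[0,0,0]},{"grip":0.8,"offset":[0,0,0.8],"angular":[0,0,0]}]'| sed -n '2p;4p'; python3 -m crank '[{"grip":0.8,"offset":[0,0,0.4],"angular":[0,0,0]},{"grip":0.8,"offset":[0,0,0.4],"angular":[0,0,0]},{"grip":0.8,"offset":[0,0,0.4],"angular":[0,0,0]}]'| sed -n '1p;2p;4p'; python3 -c "
from h import *
snap('scene','s11');snap('wrist','w11')
S=ld('s11');a=cv2.cvtColor(S['pixels'][190:280,350:430],cv2.COLOR_RGB2BGR)
b=cv2.cvtColor(ld('w11')['pixels'][220:310,240:320],cv2.COLOR_RGB2BGR)
cv2.imwrite('pics/c15.png',cv2.resize(np.hstack([a,b]),None,fx=5,fy=5,interpolation=cv2.INTER_CUBIC))"
```

```text
tcp_pos: [0.5648, -0.1645, 0.0588]
force: [1.4, -3.0, -2.3]
t: 12.75
tcp_pos: [0.5648, -0.1645, 0.0587]
force: [0.3, -2.9, 2.4]
```

View pics/c15.png

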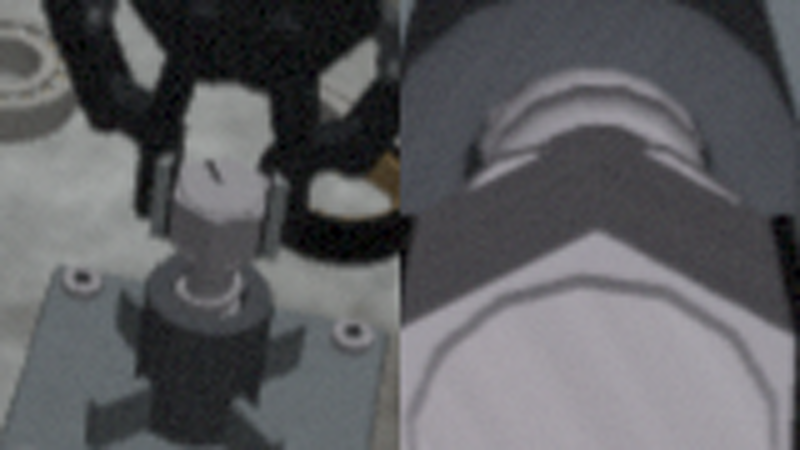

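Dropped: height about 33.4 mm with roughly 5 N of seating force. Now clockwise, descending 9 mm per turn.

```bash
python3 -m crank '[{"grip":0.8,"offset":[0,0,0.2],"angular":[0,0,8]},{"grip":0.8,"offset":[0,0,0.4],"angular":[0,0,16]},{"grip":0.8,"offset":[0,0,0.6],"angular":[0,0,24]},{"grip":0.8,"offset":[0,0,0.8],"angular":[0,0,32]},{"grip":0.8,"offset":[0,0,1.0],"angular":[0,0,40]},{"grip":0.8,"offset":[0,0,1.2],"angular":[0,0,48]},{"grip":0.8,"offset":[0,0,1.4],"angular":[0,0,56]},{"grip":0.8,"offset":[0,0,1.5],"angular":[0,0,60]}]' 60
```

```text
t: 13.65
tcp_pos: [0.5647, -0.1641, 0.0573]
tool_rot: [0.398, 0.918, 0.0, 0.0]
force: [0.5, -1.5, 4.7]
finger_gap: 0.361
```

```bash
python3 -m crank '[{"grip":0.8,"offset":[0,0,0.1],"angular":[0,0,8]},{"grip":0.8,"offset":[0,0,0.3],"angular":[0,0,16]},{"grip":0.8,"offset":[0,0,0.5],"angular":[0,0,24]},{"grip":0.8,"offset":[0,0,0.7],"angular":[0,0,32]},{"grip":0.8,"offset":[0,0,0.9],"angular":[0,0,40]},{"grip":0.8,"offset":[0,0,1.1],"angular":[0,0,48]},{"grip":0.8,"offset":[0,0,1.3],"angular":[0,0,56]},{"grip":0.8,"offset":[0,0,1.5],"angular":[0,0,60]}]'; python3 -m crank '[{"grip":0.8,"offset":[0,0,0.2],"angular":[0,0,8]},{"grip":0.8,"offset":[0,0,0.4],"angular":[0,0,16]},{"grip":0.8,"offset":[0,0,0.6],"angular":[0,0,24]},{"grip":0.8,"offset":[0,0,0.8],"angular":[0,0,32]},{"grip":0.8,"offset":[0,0,1.0],"angular":[0,0,40]},{"grip":0.8,"offset":[0,0,1.2],"angular":[0,0,48]},{"grip":0.8,"offset":[0,0,1.4],"angular":[0,0,56]},{"grip":0.8,"offset":[0,0,1.5],"angular":[0,0,60]},{"grip":0.8,"offset":[0,0,1.5],"angular":[0,0,60]}]';python3 -c "
from h import *
snap('scene','s12');snap('wrist','w12');to([.565,-.1638,.136],33.5)
S=ld('s12');a=cv2.cvtColor(S['pixels'][190:280,350:430],cv2.COLOR_RGB2BGR)
b=cv2.cvtColor(ld('w12')['pixels'][260:350,240:320],cv2.COLOR_RGB2BGR)
cv2.imwrite('pics/c16.png',cv2.resize(np.hstack([a,b]),None,fx=5,fy=5,interpolation=cv2.INTER_CUBIC))"
```

```text
t: 14.45
tcp_pos: [0.5652, -0.1641, 0.0558]
tool_rot: [0.803, 0.596, 0.001, 0.0]
force: [0.2, -1.1, 3.6]
finger_gap: 0.36
t: 15.35
tcp_pos: [0.5657, -0.1645, 0.0543]
tool_rot: [0.993, 0.116, 0.001, 0.0]
force: [1.5, -2.7, 3.2]
finger_gap: 0.36
offset [ -0.3  -0.8 -81.7] angular [ 1.5000e-01 -2.0000e-02 -1.1008e+02] theta -76.58 [ 0.5656 -0.1645  0.0543] t 15.45 gap 0.357 F [ 2.5 -1.5  3.7] q6 0.86
```

View pics/c16.png

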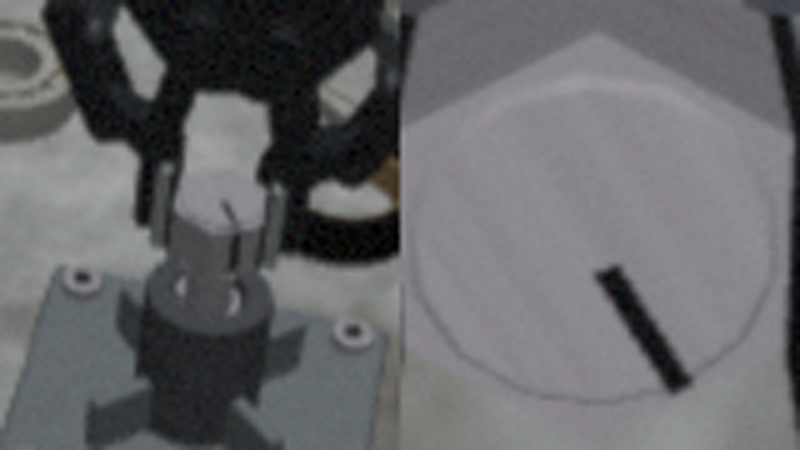

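```bash
python3 -m crank '[{"grip":0.8,"offset":[0,0,0.2],"angular":[0,0,8]},{"grip":0.8,"offset":[0,0,0.4],"angular":[0,0,16]},{"grip":0.8,"offset":[0,0,0.6],"angular":[0,0,24]},{"grip":0.8,"offset":[0,0,0.8],"angular":[0,0,32]},{"grip":0.8,"offset":[0,0,1.0],"angular":[0,0,40]},{"grip":0.8,"offset":[0,0,1.2],"angular":[0,0,48]},{"grip":0.8,"offset":[0,0,1.4],"angular":[0,0,56]},{"grip":0.8,"offset":[0,0,1.5],"angular":[0,0,60]},{"grip":0.8,"offset":[0,0,1.5],"angular":[0,0,60]}]'; python3 -m crank '[{"grip":0.4,"offset":[0,0,-1],"angular":[0,0,0]},{"grip":0.4,"offset":[0,0,-1],"angular":[0,0,0]},{"grip":0.4,"offset":[0,0,-1],"angular":[0,0,0]}]';python3 -c "
from h import *
snap('scene','s13');snap('wrist','w13');to([.565,-.1638,.136],33.5)
S=ld('s13');a=cv2.cvtColor(S['pixels'][190:280,350:430],cv2.COLOR_RGB2BGR)
b=cv2.cvtColor(ld('w13')['pixels'][260:350,240:320],cv2.COLOR_RGB2BGR)
cv2.imwrite('pics/c17.png',cv2.resize(np.hstack([a,b]),None,fx=5,fy=5,interpolation=cv2.INTER_CUBIC))"
```

```text
t: 16.35
tcp_pos: [0.5654, -0.165, 0.0528]
tool_rot: [0.919, -0.395, 0.001, 0.0]
force: [1.9, -3.1, 3.6]
finger_gap: 0.363
t: 16.65
tcp_pos: [0.5632, -0.163, 0.0525]
tool_rot: [0.918, -0.395, -0.002, -0.0]
force: [-0.6, 0.3, -0.2]
finger_gap: 0.599
offset [  0.9  -0.7 -83.3] angular [-1.9000e-01  6.0000e-02 -1.7011e+02] theta -136.61 [ 0.5637 -0.1635  0.0528] t 16.75 gap 0.6 F [-0.6  0.5  0.4] q6 1.91
```

View pics/c17.png

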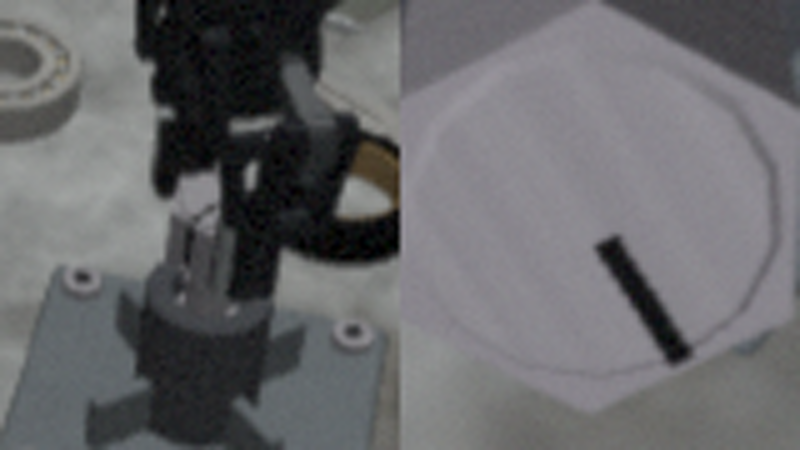

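View pics/w13.png

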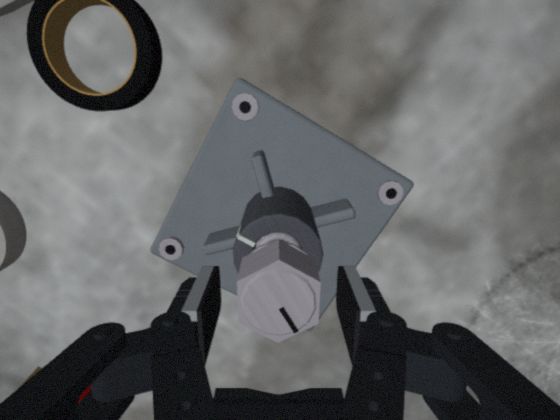

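Released: the bolt stays upright in the boss with the open jaws round it. Turning the hand back 120°.

```bash
python3 -m crank '[{"grip":0.4,"offset":[0,0,0],"angular":[0,0,-8.5]},{"grip":0.4,"offset":[0,0,0],"angular":[0,0,-17]},{"grip":0.4,"offset":[0,0,0],"angular":[0,0,-25.5]},{"grip":0.4,"offset":[0,0,0],"angular":[0,0,-34]},{"grip":0.4,"offset":[0,0,0],"angular":[0,0,-42.5]},{"grip":0.4,"offset":[0,0,0],"angular":[0,0,-51]},{"grip":0.4,"offset":[0,0,0],"angular":[0,0,-59.5]},{"grip":0.4,"offset":[0,0,0],"angular":[0,0,-60]}]'; python3 -m crank '[{"grip":0.4,"offset":[0,0,0],"angular":[0,0,-8.5]},{"grip":0.4,"offset":[0,0,0],"angular":[0,0,-17]},{"grip":0.4,"offset":[0,0,0],"angular":[0,0,-25.5]},{"grip":0.4,"offset":[0,0,0],"angular":[0,0,-34]},{"grip":0.4,"offset":[0,0,0],"angular":[0,0,-42.5]},{"grip":0.4,"offset":[0,0,0],"angular":[0,0,-51]},{"grip":0.4,"offset":[0,0,0],"angular":[0,0,-59.5]},{"grip":0.4,"offset":[0,0,0],"angular":[0,0,-60]},{"grip":0.4,"offset":[0,0,0],"angular":[0,0,-60]}]';python3 -c "
from h import *
snap('wrist','w14');to([.565,-.1645,.053],-16.6)"
```

```text
t: 17.55
tcp_pos: [0.5642, -0.1639, 0.053]
tool_rot: [0.993, 0.117, -0.0, -0.0]
force: [-0.6, -0.3, 0.0]
finger_gap: 0.599
t: 18.45
tcp_pos: [0.5645, -0.1642, 0.0532]
tool_rot: [0.803, 0.596, -0.0, -0.0]
force: [-0.5, -0.3, -0.4]
finger_gap: 0.595
offset [-0.2  0.6  0.2] angular [-0.02 -0.01 -0.25] theta -16.85 [ 0.5645 -0.1642  0.0532] t 18.5 gap 0.598 F [ 0.9  0.6 -0.6] q6 -0.18
```

View pics/w14.png

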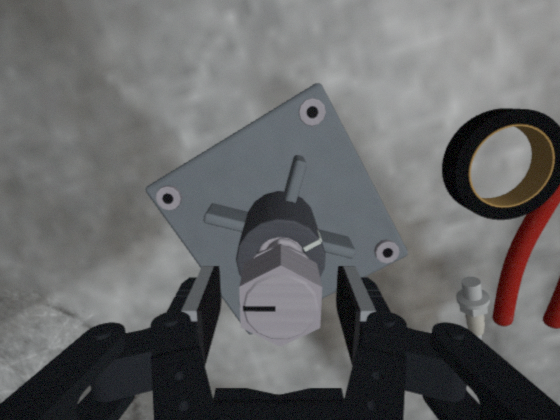

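The head sits at x≈283 with the jaw middle at about 279, so I'll shift +1 mm in y, regrip and turn the last 120°.

```bash
python3 -m crank '[{"grip":0.4,"offset":[0,1,0],"angular":[0,0,0]},{"grip":0.4,"offset":[0,1,0],"angular":[0,0,0]},{"grip":0.8,"offset":[0,1,0],"angular":[0,0,0]},{"grip":0.8,"offset":[0,1,0],"angular":[0,0,0]},{"grip":0.8,"offset":[0,1,0],"angular":[0,0,0]},{"grip":0.8,"offset":[0,1,0],"angular":[0,0,0]}]' 60; python3 -m crank '[{"grip":0.8,"offset":[0,0,0.2],"angular":[0,0,8]},{"grip":0.8,"offset":[0,0,0.4],"angular":[0,0,16]},{"grip":0.8,"offset":[0,0,0.6],"angular":[0,0,24]},{"grip":0.8,"offset":[0,0,0.8],"angular":[0,0,32]},{"grip":0.8,"offset":[0,0,1.0],"angular":[0,0,40]},{"grip":0.8,"offset":[0,0,1.2],"angular":[0,0,48]},{"grip":0.8,"offset":[0,0,1.4],"angular":[0,0,56]},{"grip":0.8,"offset":[0,0,1.5],"angular":[0,0,60]}]'
```

```text
t: 19.1
tcp_pos: [0.5657, -0.1647, 0.0536]
tool_rot: [0.802, 0.597, 0.0, 0.0]
force: [-0.2, 0.8, 2.9]
finger_gap: 0.356
t: 19.9
tcp_pos: [0.566, -0.1648, 0.0521]
tool_rot: [0.993, 0.114, 0.0, 0.0]
force: [0.3, -0.2, 2.6]
finger_gap: 0.358
```

```bash
python3 -m crank '[{"grip":0.8,"offset":[0,0,0.2],"angular":[0,0,8]},{"grip":0.8,"offset":[0,0,0.4],"angular":[0,0,16]},{"grip":0.8,"offset":[0,0,0.6],"angular":[0,0,24]},{"grip":0.8,"offset":[0,0,0.8],"angular":[0,0,32]},{"grip":0.8,"offset":[0,0,1.0],"angular":[0,0,40]},{"grip":0.8,"offset":[0,0,1.2],"angular":[0,0,48]},{"grip":0.8,"offset":[0,0,1.4],"angular":[0,0,56]},{"grip":0.8,"offset":[0,0,1.5],"angular":[0,0,60]},{"grip":0.8,"offset":[0,0,1.5],"angular":[0,0,60]},{"grip":0.8,"offset":[0,0,1.5],"angular":[0,0,60]}]';python3 -c "
from h import *
snap('scene','s15');snap('wrist','w15');to([.565,-.1638,.136],33.5)
S=ld('s15');a=cv2.cvtColor(S['pixels'][190:280,350:430],cv2.COLOR_RGB2BGR)
b=cv2.cvtColor(S['pixels'][150:240,160:300],cv2.COLOR_RGB2BGR)
cv2.imwrite('pics/c18.png',cv2.resize(np.hstack([a,b]),None,fx=3.6,fy=3.6,interpolation=cv2.INTER_CUBIC))"
```

```text
t: 20.9
tcp_pos: [0.5658, -0.1649, 0.0506]
tool_rot: [0.919, -0.395, 0.0, 0.0]
force: [-0.8, -0.6, 2.9]
finger_gap: 0.361
offset [ -1.3  -0.2 -85.5] angular [ 7.0000e-02 -1.0000e-02 -1.7009e+02] theta -136.59 [ 0.5658 -0.1649  0.0505] t 21.0 gap 0.359 F [-0.3 -0.8  3.6] q6 1.91
```

View pics/c18.png

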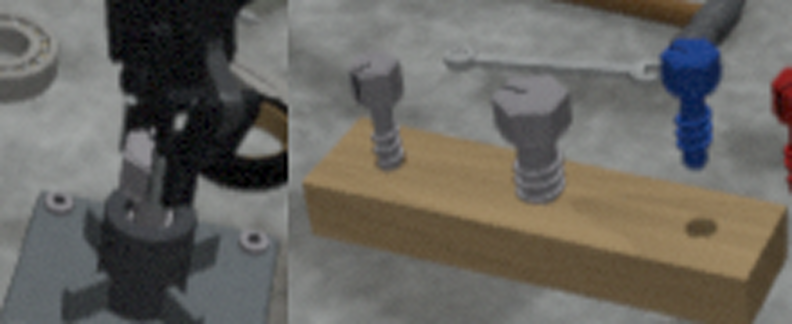

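View pics/w15.png

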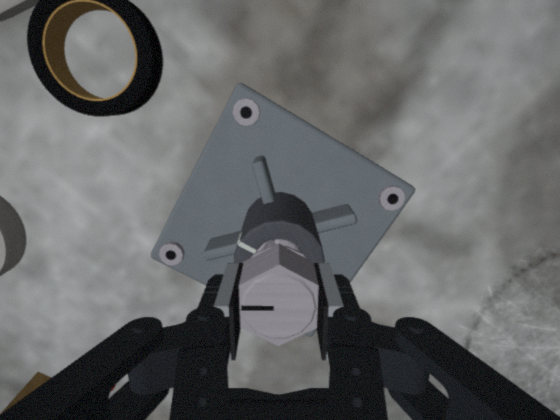

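Run:
```python
from h import *
S=ld('s15');W=ld('w15');S0=ld('s11')
for n,Q in(('s11',S0),('s15',S),('w15',W)):
  for z in(.104,.108,.112,.117): print(n,z,proj(Q,[.5650,-.1650,z]).round(1))
s=np.hstack([S0['pixels'][205:255,365:415],S['pixels'][205:255,365:415]])
cv2.imwrite('pics/c19.png',cv2.cvtColor(cv2.resize(s,None,fx=8,fy=8,interpolation=cv2.INTER_CUBIC),cv2.COLOR_RGB2BGR))
cv2.imwrite('pics/c20.png',cv2.cvtColor(cv2.resize(W['pixels'][230:350,230:330],None,fx=5,fy=5,interpolation=cv2.INTER_CUBIC),cv2.COLOR_RGB2BGR))
```

```text
s11 0.104 [393.9 233.2]
s11 0.108 [394.1 231.5]
s11 0.112 [394.4 229.7]
s11 0.117 [394.7 227.5]
s15 0.104 [393.9 233.2]
s15 0.108 [394.1 231.5]
s15 0.112 [394.4 229.7]
s15 0.117 [394.7 227.5]
w15 0.104 [278.2 300. ]
w15 0.108 [278.2 305.4]
w15 0.112 [278.2 311.2]
w15 0.117 [278.2 318.8]
```

View pics/c19.png

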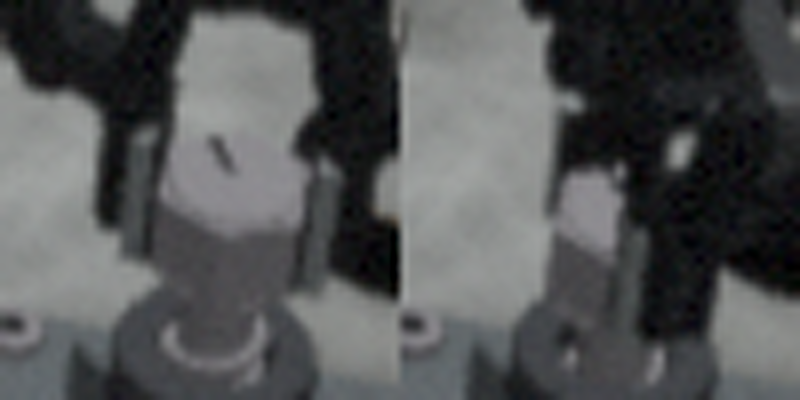

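View pics/c20.png

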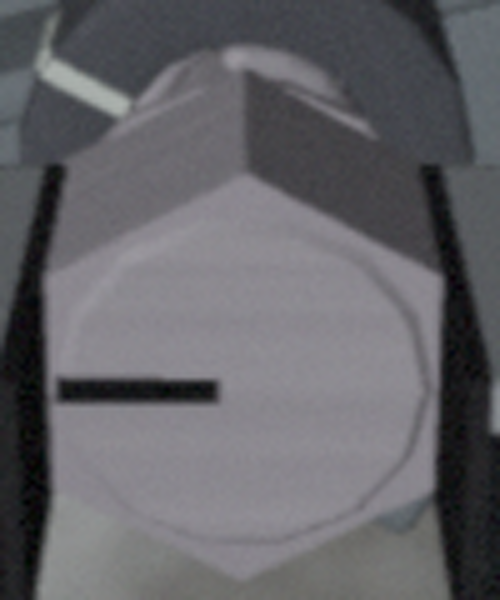

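The wrist view puts the head top at row 306, which means z≈0.1085 and a lower end near 24.5 mm. The groove is back at its dropped direction (image left, world 43°). The other two bolts are standing in the block, so I'll hand in.

```bash
python3 -c "
from h import *
to([.565,-.165,.05]); print(manip.sense()['qd'].round(3)); print(manip.sign_off())"
```

```text
offset [-0.5  0.7  0.5] theta -136.59 [ 0.5658 -0.1649  0.0505] t 21.0 gap 0.359 F [-0.3 -0.8  3.6] q6 1.91
[ 0.001  0.001 -0.001 -0.     0.002  0.004]
the job is handed in; nothing more can be done
None
```

I took the middle-size bolt (the one at the boss-side end of the block) and stood it in the boss about 40° short of the thread start. I turned it back about 70°, and it dropped. I then turned it clockwise one full turn, 240° then 120° with one regrip, and handed in at about 21 s still gripping its head at 60 N.

- **Standing on the thread:** contact was 3–4 N with the lower end at about 40.5 mm.
- **Drop:** the contact force vanished, and the bolt seated again at about 33.4 mm.
- **At the end:** the lower end is about 24.5 mm above the bench by the wrist view and 24.4 mm by TCP bookkeeping. The bolt was upright and still, its groove had come back to the dropped direction after the full turn, and the jaws held the head (opening 0.36). The other two bolts were standing in the block, by eye in the last scene view.

**Checks that failed or disagreed:**
- My first grip closed on nothing. The visible finger tips were about 33 mm above the reported TCP height, so I set the grasp height from the images.
- The measured TCP strayed up to 2 mm sideways from what I expected, and I corrected it from the pictures.
- The bolt's distance from the boss's axis was judged only from the views.

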